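# Release the battery pack from its push-latch charger

## Robot

A 6-joint arm with a two-finger parallel gripper is mounted at the origin on the work surface. World frame = base frame: x ahead of the robot, y to its left, z up, the work surface at z = 0. Lengths are in m, angles in degrees, forces in N, time in s.
With the tool pointing down it reaches from about 0.275 to 0.825 m from the base axis. Payload 5.2 kg.
Tool frame: the origin (TCP) lies between the finger pads; the fingertips stand 19 mm ahead of it and the grasp point (between the pads) is the TCP; y points along the fingers, x is the direction in which the jaws open and shut, and the axes are right-handed (so a half turn about y gives the same grasp; the last joint's range is limited). The gripper opens to 93 mm and grips with 3 to 60 N. Pads are 15 mm wide; open, the fingers measure 128 mm over their backs; the gripper's body (75 mm by 188 mm) begins 65 mm behind the grasp point.
Start: joints at [53.583, 14.817, 87.949, -0, 77.235, -11.62], TCP at [0.231, 0.499, 0.198] pointing down, gripper open.
Joint ranges: [-179.93, 179.93], [-52.35, 119.4], [10.71, 147.94], [-69.91, 249.91], [12.55, 155.21], [-178.61, 178.61]. Speed limits (degrees/s): [147.25, 147.25, 180, 180, 180, 180].

## Interface

Orientations are given as a 3x3 rotation matrix whose columns are the frame's x, y, z axes.
In Python, from workcell import status, grab_frame, camera_info, ticket gives the robot as it stands. The module is installed in compiled form; this text tells all that it offers.
- The arm moves only by the shell command python3 -m handwheel 'ROWS' [OPENING]. ROWS is JSON, a list of rows, each an object of numbers: "dx", "dy", "dz": the shift along the tool's x, y, z in mm; "wx", "wy", "wz": the turn, a rotation vector about the tool's x, y, z in rad. In form: [{"dx": .., "dy": .., "dz": .., "wx": .., "wy": .., "wz": ..}, ...]. A call has 1 to 12 rows; each row is the pose to reach, as a shift and turn from the pose commanded when the call began, along the tool's axes at that moment; what a row does not reach only later rows make up. A row lasts 1/12 s, in which the tool goes at most 41.7 mm and 7.16 degrees, less where a joint would pass 70% of its speed; a pose out of reach is approached as far as the arm can. A call with a gripper value outside its range is refused whole. OPENING is the closure, from -1 (fully open) to 1 (shut), set as the call begins (- or left out, the last holds). The fingers move at their own pace and stop on an object; the grip force is fixed at half the most. Time passes only in rows, so rows that repeat a pose let the fingers close. It gives the time, the measured TCP pose, the force and the opening at its end, in the units of the state.
- status.get_obs(): the state, without advancing time (a new reading comes with each control period).
- grab_frame(name): name is "scene" or "side" or "wrist"; returns the picture (400x640x3 uint8, red, green, blue); there is no depth.
- camera_info(name): a dict with "K" (3x3 intrinsics, pixels), "pose" (4x4, takes a point from camera to world coordinates). Camera axes: x right, y down, z forward; pixel columns grow to the right and rows downward; lengths in m; the calibration is good to about 2 mm. The wrist camera is an equidistant fisheye: a pixel r from the principal point sees the ray r / f radians off the axis. A picture is of the moment at which its call begins: read the wrist's pose just before it. camera_info takes no time and is no camera call; for the wrist camera it gives the pose at the moment of the call.
- ticket.job_done(): hands the job in, once; it reports no verdict.
The state is a dict: "clock": time; "q": joint angles; "joint_velocities": joint speeds; "joint_efforts": joint torques, N m; "ee_pos": TCP position; "tcp_rot": TCP orientation; "ft_force": force on the tool from outside, world axes, zero at the start; "ft_torque": the same for the moment, N m; "gripper_width": opening from 0.0 (shut) to 1.0 (fully open).
Only numpy, scipy, OpenCV 4.12 (cv2) and the standard library are available. Lean on these libraries where they do the work, as an engineer would, in place of code of your own. Each camera call takes 0.05 s, during which the arm holds its last target.

## Task

Press the battery pack down into the charger until its catch lets go and it springs up, then lift it out and set it down, without dropping it, standing upright on the floor of the empty red bin. Leave the fittings and the carton on the counter where they are.

Things in the scene. Friction and masses are not known exactly. Their poses are not given: they have to be found in the camera images.
- charger: Grey charger, fixed, with one upright bay open at the top. Origin: on the counter, under the middle of the bay; z up. The housing reaches 40 mm to its -x, 85 mm to +x and 62 mm to either side in y; its flat top is 105 mm above the counter. The bay is 45 mm along the charger's x and 83 mm along its y. Turned by up to 0.7 rad.
- pack: Dark battery pack, 0.2-0.33 kg: a block 42 (x) x 80 (y) x 85 mm high, then a lighter 9 mm crown, bevelled all round, with a flat 24 x 62 mm press face 94 mm above the origin. Origin: centre of its underside, z up. Starts upright in the bay, 20 mm above the counter, turned as the charger, only the bevelled crown above the charger's top; sprung up, another 40 mm stand out and it is loose.
- carriage (a joint): Height of the spring carriage under the pack, m: 0 latched. Press the pack straight down (4 to 7 N): the catch lets go at about -0.005, the stop is at -0.008. When the press is taken away it rises with the pack to 0.040 in about half a second and stays; it does not latch again.
- bin_empty: The empty one of two like red picking bins, both fixed: 178 (its x) x 128 mm (its y), rear and side walls 50 mm high, falling to 30 mm at the front (-x); walls and floor 4 mm thick, so the inner floor is 170 x 120 mm, 4 mm above the origin. Origin: centre of its underside. Either may stand on either place, turned by up to 0.15 rad.
- bin_full: The other red bin, same size, filled with green and white fittings that reach up to 66 mm. Origin: centre of its underside. The two bins may have changed places.
- tee: Loose green pipe tee lying on the counter, 92 mm long, 42 mm thick; origin centre of the underside of the straight run. Leave it.
- valve: Loose brass ball valve with a flat steel lever, about 110 mm long and 57 mm high; origin under its middle. Leave it.
- coupling: Loose white pipe coupling standing upright, 52 mm across and 62 mm high; origin centre of its underside. Leave it.
- carton: Loose closed cardboard carton 100 x 130 x 70 mm; origin centre of its underside. Leave it.

How it is judged:
By the outcome, as a careful person would: the job done as asked, in the order asked, and still so for the second after the job is handed in, with the robot touching nothing.
It also fails if it takes over 58 s, if anything falls off the work surface, if the arm or the gripper's body presses on something with over 40 N, if the wrist force passes 120 N, or if a joint passes its speed limit or range.

## Working session

There is one attempt and no reset: what is moved stays moved. The work goes in short steps, Python scripts to look and compute and a shell command to move; the robot and the scene stay as the last step left them, time stands still between calls to the robot, and variables do not carry over. Pictures are saved under pics/ and viewed, and the job is handed in when it is done.

```bash
mkdir -p pics; ls
python3 - <<'E'
from workcell import status, grab_frame, camera_info
import cv2, numpy as np
o=status.get_obs(); print({k:np.round(v,4).tolist() for k,v in o.items()})
for n in ["scene","side","wrist"]:
    c=camera_info(n); print(n,np.round(c["K"],2).tolist(),np.round(c["pose"],4).tolist())
    cv2.imwrite(f"pics/{n}0.png",grab_frame(n)[:,:,::-1])
E
```

```text
pics
{'clock': 0.0, 'q': [53.582, 14.8574, 88.0094, -0.0013, 77.2333, -11.6223], 'joint_velocities': [-0.0633, -0.0462, -0.1043, -0.0097, -0.002, -0.0685], 'joint_efforts': [-0.0018, -43.73, -28.4001, 0.0718, 0.0412, -0.0001], 'ee_pos': [0.2303, 0.4988, 0.197], 'tcp_rot': [[0.4194, -0.001, -0.9078], [0.9078, -0.0014, 0.4194], [-0.0017, -1.0, 0.0003]], 'ft_force': [-1.7311, 0.8166, 0.2976], 'ft_torque': [0.0091, -0.0082, -0.0067], 'gripper_width': 0.9995}
scene [[381.91, 0.0, 318.83], [0.0, 381.91, 200.74], [0.0, 0.0, 1.0]] [[-0.6219, 0.495, -0.6068, 1.2592], [0.7831, 0.4009, -0.4755, 0.6031], [0.0079, -0.7709, -0.637, 0.7334], [0.0, 0.0, 0.0, 1.0]]
side [[417.56, 0.0, 316.51], [0.0, 417.56, 201.44], [0.0, 0.0, 1.0]] [[0.9766, -0.1458, 0.158, 0.471], [-0.215, -0.6453, 0.7331, -0.7221], [-0.0049, -0.7499, -0.6616, 0.7875], [0.0, 0.0, 0.0, 1.0]]
wrist [[309.71, 0.0, 318.93], [0.0, 309.71, 198.74], [0.0, 0.0, 1.0]] [[0.4186, 0.8785, 0.2301, 0.1667], [0.9082, -0.4045, -0.1078, 0.5292], [-0.0016, 0.2541, -0.9672, 0.3842], [0.0, 0.0, 0.0, 1.0]]
```

View pics/scene0.png

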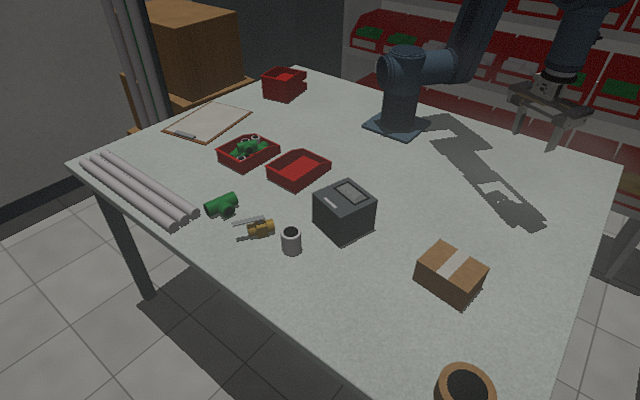

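View pics/side0.png

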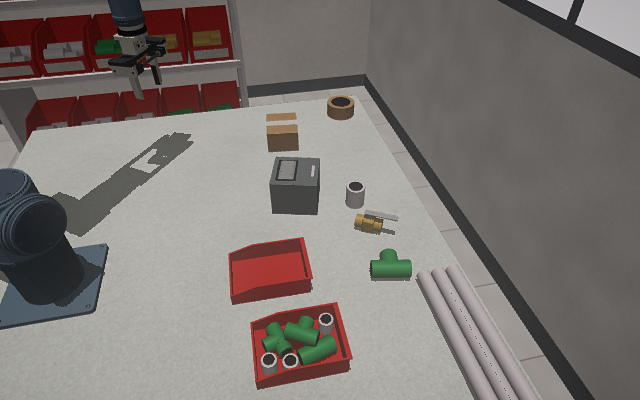

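View pics/wrist0.png

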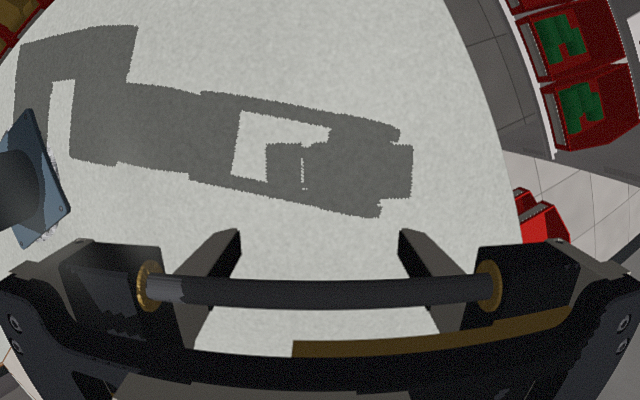

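Scene and side views: grey charger at (345,210)/(296,185), with the empty bin at (298,170)/(270,270). The full bin is farther to the robot's right. I'll enlarge these areas.

Run:
```python
import cv2
a=cv2.imread("pics/scene0.png")[140:260,250:410]; b=cv2.imread("pics/side0.png")[140:310,210:350]
cv2.imwrite("pics/a.png",cv2.resize(a,None,fx=5,fy=5,interpolation=cv2.INTER_CUBIC)[:600])
cv2.imwrite("pics/b.png",cv2.resize(b[:],None,fx=3.5,fy=3.5,interpolation=cv2.INTER_CUBIC))
```

```text
(no output)
```

View pics/a.png

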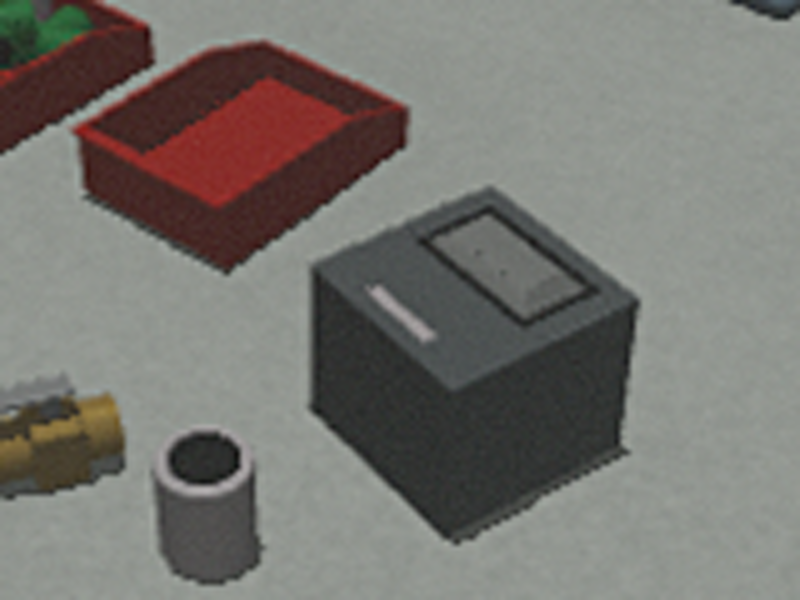

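View pics/b.png

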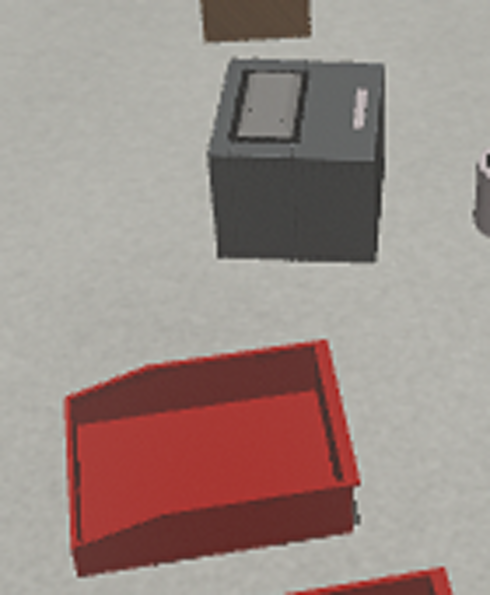

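```bash
cat > h.py <<'E'
import numpy as np
from workcell import camera_info
def ray(cam,uv):
    c=camera_info(cam);K=c["K"];P=c["pose"]
    d=np.array([(uv[0]-K[0,2])/K[0,0],(uv[1]-K[1,2])/K[1,1],1.]);d=P[:3,:3]@d
    return P[:3,3],d
def onz(cam,uv,z):
    o,d=ray(cam,uv);return (o+d*(z-o[2])/d[2])
def fit(loc,w):  # 2D rigid fit
    loc=np.array(loc)[:,:2];w=np.array(w)[:,:2];a=loc-loc.mean(0);b=w-w.mean(0)
    t=np.arctan2((a[:,0]*b[:,1]-a[:,1]*b[:,0]).sum(),(a*b).sum())
    R=np.array([[np.cos(t),-np.sin(t)],[np.sin(t),np.cos(t)]]);c=w.mean(0)-R@loc.mean(0)
    return c,t,np.linalg.norm((loc@R.T+c)-w,axis=1)
E
python3 - <<'E'
from h import *
A=lambda u,v:((u+.5)/5-.5+250,(v+.5)/5-.5+140)
B=lambda u,v:((u+.5)/3.5-.5+210,(v+.5)/3.5-.5+140)
np.set_printoptions(precision=4,suppress=True)
s=[onz("scene",A(*p),.105) for p in [(313,266),(490,187),(637,300),(455,390)]]
d=[onz("side",B(*p),.105) for p in [(233,60),(384,65),(377,160),(209,155)]]
print(np.array(s)[:,:2].tolist(),np.array(d)[:,:2].tolist())
# charger corners: stripe side is +x. scene order: (+x,-y),( -x,-y),(-x,+y),(+x,+y)
L=[(.085,-.062),(-.04,-.062),(-.04,.062),(.085,.062)]
print(fit(L,s))
L2=[(-.04,.062),(.085,.062),(.085,-.062),(-.04,-.062)]
print(fit(L2,d)); print(fit(L+L2,s+d))
# bin
s=[onz("scene",A(*p),z) for p,z in [((78,130),.05),((222,206),.05),((408,106),.03),((265,42),.03)]]
Ls=[(.089,-.064),(.089,.064),(-.089,.064),(-.089,-.064)]
d=[onz("side",B(*p),z) for p,z in [((327,341),.05),((358,484),.05),((66,398),.03),((77,545),.03)]]
Ld=[(.089,.064),(.089,-.064),(-.089,.064),(-.089,-.064)]
print(fit(Ls,s));print(fit(Ld,d));print(fit(Ls+Ld,s+d))
E
```

```text
[[0.6457263227625591, 0.0998134177207275], [0.5282875384554345, 0.1317167662333043], [0.561792246528049, 0.24854943923320583], [0.6777752144893339, 0.21591786162691984]] [[0.5642221656904514, 0.24455691569103], [0.6810734295189693, 0.21093386823856453], [0.6496236644492538, 0.09494369339663433], [0.529352847880257, 0.1281863601071559]]
(array([0.5817, 0.18  ]), np.float64(-0.2720210167881259), array([0.0026, 0.0019, 0.0028, 0.0027]))
(array([0.5844, 0.1758]), np.float64(-0.2764153012744358), array([0.0023, 0.0024, 0.002 , 0.0012]))
(array([0.5831, 0.1779]), np.float64(-0.274226891468216), array([0.0052, 0.0027, 0.0005, 0.0041, 0.0048, 0.0037, 0.0015, 0.0018]))
(array([ 0.49  , -0.0834]), np.float64(-0.017476556797630542), array([0.0022, 0.0026, 0.002 , 0.0015]))
(array([ 0.4945, -0.086 ]), np.float64(-0.030103438971392574), array([0.002 , 0.0008, 0.003 , 0.0021]))
(array([ 0.4923, -0.0847]), np.float64(-0.023806777345391814), array([0.0042, 0.0013, 0.0042, 0.0031, 0.0052, 0.003 , 0.002 , 0.0027]))
```

```bash
cat >> h.py <<'E'
from scipy.spatial.transform import Rotation as Ro
from workcell import status
def go(p,yaw,base=None):
    o=status.get_obs();R=np.array(o["tcp_rot"]);P=np.array(o["ee_pos"])
    c,s=np.cos(yaw),np.sin(yaw);T=np.array([[c,0,-s],[s,0,c],[0,-1,0]])
    print("shift mm",np.round(R.T@(np.array(p)-P)*1000,1),"rot",np.round(Ro.from_matrix(R.T@T).as_rotvec(),4),"t",o["clock"],"F",np.round(o["ft_force"],1),"P",np.round(P,4))
E
python3 -c "
from h import *
go([.583,.178,.20],-.274)"
```

```text
shift mm [-143.5   -2.7 -454.7] rot [ 7.000e-04  1.412e+00 -1.300e-03] t 0.15 F [-0.2  1.1 -0.3] P [0.2304 0.499  0.1972]
```

```bash
python3 -m handwheel '[{"dx":-12,"dy":-15,"dz":-38,"wy":0.118},{"dx":-24,"dy":-23,"dz":-76,"wy":0.235},{"dx":-36,"dy":-23,"dz":-114,"wy":0.353},{"dx":-48,"dy":-23,"dz":-152,"wy":0.47},{"dx":-60,"dy":-23,"dz":-190,"wy":0.588},{"dx":-72,"dy":-23,"dz":-227,"wy":0.706},{"dx":-84,"dy":-23,"dz":-265,"wy":0.823},{"dx":-96,"dy":-23,"dz":-303,"wy":0.941},{"dx":-108,"dy":-23,"dz":-341,"wy":1.06},{"dx":-120,"dy":-23,"dz":-379,"wy":1.176},{"dx":-132,"dy":-23,"dz":-417,"wy":1.294},{"dx":-143.5,"dy":-23,"dz":-454.7,"wy":1.412}]' 1
python3 - <<'E'
from h import *
from workcell import grab_frame
import cv2
go([.583,.178,.20],-.274)
print(camera_info("wrist")["pose"].round(4).tolist())
cv2.imwrite("pics/w1.png",grab_frame("wrist")[:,:,::-1])
E
```

```text
shift mm [-143.5   -2.7 -454.7] rot [ 7.000e-04  1.412e+00 -1.300e-03] t 0.15 F [-0.2  1.1 -0.3] P [0.2304 0.499  0.1972]
[[0.4186, 0.8785, 0.2302, 0.1667], [0.9082, -0.4046, -0.1076, 0.5292], [-0.0014, 0.2541, -0.9672, 0.3843], [0.0, 0.0, 0.0, 1.0]]invalid input at $[0]: expected keys dx, dy, dz, wx, wy, wz
```

View pics/w1.png

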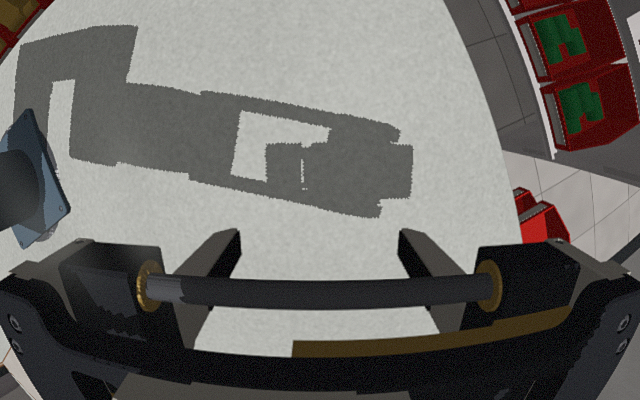

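The call was refused because every row needs all six keys. The picture therefore hasn't changed: same view of the counter, with the fingers at (240,240) and (400,240).

```bash
python3 -m handwheel '[{"dx":-12,"dy":-15,"dz":-38,"wx":0,"wy":0.118,"wz":0},{"dx":-24,"dy":-23,"dz":-76,"wx":0,"wy":0.235,"wz":0},{"dx":-36,"dy":-23,"dz":-114,"wx":0,"wy":0.353,"wz":0},{"dx":-48,"dy":-23,"dz":-152,"wx":0,"wy":0.47,"wz":0},{"dx":-60,"dy":-23,"dz":-190,"wx":0,"wy":0.588,"wz":0},{"dx":-72,"dy":-23,"dz":-227,"wx":0,"wy":0.706,"wz":0},{"dx":-84,"dy":-23,"dz":-265,"wx":0,"wy":0.823,"wz":0},{"dx":-96,"dy":-23,"dz":-303,"wx":0,"wy":0.941,"wz":0},{"dx":-108,"dy":-23,"dz":-341,"wx":0,"wy":1.06,"wz":0},{"dx":-120,"dy":-23,"dz":-379,"wx":0,"wy":1.176,"wz":0},{"dx":-132,"dy":-23,"dz":-417,"wx":0,"wy":1.294,"wz":0},{"dx":-143.5,"dy":-23,"dz":-454.7,"wx":0,"wy":1.412,"wz":0}]' 1
python3 - <<'E'
from h import *
from workcell import grab_frame
import cv2
go([.583,.178,.20],-.274)
print(camera_info("wrist")["pose"].round(4).tolist())
cv2.imwrite("pics/w2.png",grab_frame("wrist")[:,:,::-1])
go([.583,.178,.20],-.274)
E
```

```text
clock: 1.2
ee_pos: [0.5843, 0.1766, 0.2207]
tcp_rot: [[0.961, -0.0, 0.276], [-0.276, 0.0, 0.961], [-0.0, -1.0, -0.0]]
ft_force: [0.7, 0.8, -0.1]
gripper_width: 0.188
shift mm [-1.7 20.7  1. ] rot [ 0.     -0.0061 -0.0003] t 1.2 F [ 0.7  0.8 -0.1] P [0.5843 0.1766 0.2207]
[[0.9613, -0.2663, -0.0709, 0.604], [-0.2756, -0.9296, -0.2448, 0.2448], [-0.0008, 0.2548, -0.967, 0.4078], [0.0, 0.0, 0.0, 1.0]]
shift mm [-8.7 19.9  4.9] rot [ 0.0027 -0.0179  0.0042] t 1.25 F [ 5.2 -2.5 -0.3] P [0.5899 0.1709 0.2199]
```

View pics/w2.png

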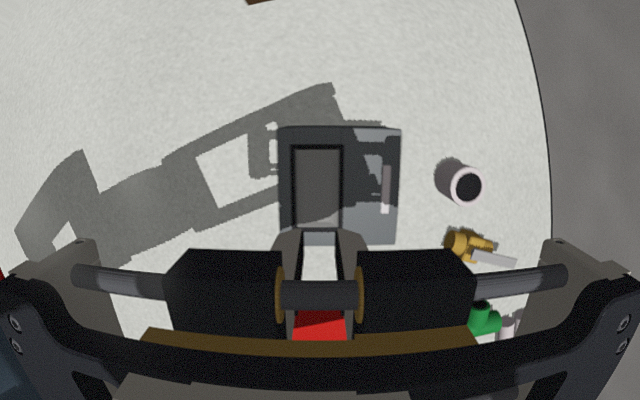

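The wrist view shows the charger top at (278–400, 127–243) and the pack face at (318,187), with the fingers nearly shut. The arm was still settling, so I'll hold and look again.

```bash
python3 -m handwheel '[{"dx":0,"dy":0,"dz":0,"wx":0,"wy":0,"wz":0},{"dx":0,"dy":0,"dz":0,"wx":0,"wy":0,"wz":0},{"dx":0,"dy":0,"dz":0,"wx":0,"wy":0,"wz":0},{"dx":0,"dy":0,"dz":0,"wx":0,"wy":0,"wz":0},{"dx":0,"dy":0,"dz":0,"wx":0,"wy":0,"wz":0},{"dx":0,"dy":0,"dz":0,"wx":0,"wy":0,"wz":0}]' 1
python3 - <<'E'
from h import *
from workcell import grab_frame
import cv2
go([.583,.178,.20],-.274)
np.save("wp.npy",camera_info("wrist")["pose"])
im=grab_frame("wrist")[:,:,::-1]
cv2.imwrite("pics/w3.png",im)
cv2.imwrite("pics/w3c.png",cv2.resize(im[110:260,250:420],None,fx=4,fy=4,interpolation=cv2.INTER_CUBIC))
go([.583,.178,.20],-.274)
E
```

```text
clock: 1.75
ee_pos: [0.5826, 0.1794, 0.2213]
tcp_rot: [[0.963, 0.0, 0.269], [-0.269, 0.0, 0.963], [0.0, -1.0, 0.0]]
ft_force: [0.3, -0.1, -0.5]
gripper_width: 0.005
shift mm [ 0.8 21.3 -1.3] rot [-0.0003  0.0021  0.0004] t 1.75 F [ 0.3 -0.1 -0.5] P [0.5826 0.1794 0.2213]
shift mm [ 0.6 21.2 -1.1] rot [-0.0002  0.0017  0.0004] t 1.8 F [-0.1  0.5 -0.6] P [0.5827 0.1792 0.2212]
```

View pics/w3c.png

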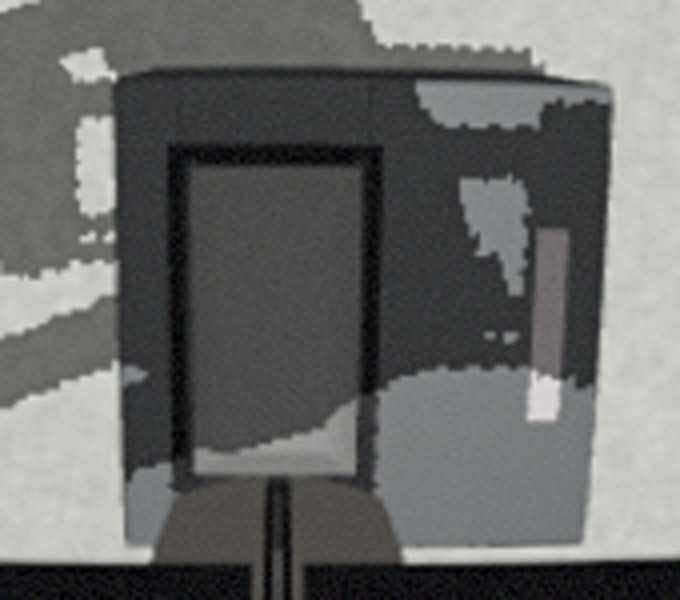

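Run:
```python
from h import *
P=np.load("wp.npy");K=camera_info("wrist")["K"]
C=lambda u,v:((u+.5)/4-.5+250,(v+.5)/4-.5+110)
def w(uv,z):
    x=np.array(uv)-[K[0,2],K[1,2]];r=np.hypot(*x);t=r/K[0,0]
    d=P[:3,:3]@np.array([*(x/r*np.sin(t)),np.cos(t)]);o=P[:3,3];return o+d*(z-o[2])/d[2]
q=[(118,80),(612,87),(584,545),(127,545)]
L=[(-.04,.062),(.085,.062),(.085,-.062),(-.04,-.062)]
print(fit(L,[w(C(*p),.105) for p in q]))
q=[(170,147),(383,147),(375,488),(173,488)]
L=[(-.0225,.0415),(.0225,.0415),(.0225,-.0415),(-.0225,-.0415)]
W=[w(C(*p),.105) for p in q];print(fit(L,W),np.linalg.norm(np.diff(W,axis=0),axis=1))
```

```text
(array([0.58188923, 0.17930435]), np.float64(-0.27629113440259656), array([0.00169016, 0.00159741, 0.00107529, 0.00126345]))
(array([0.58197059, 0.1793704 ]), np.float64(-0.2767493752912635), array([0.00447595, 0.00478822, 0.0047553 , 0.00507244])) [0.05224092 0.08876929 0.05294891]
```

```bash
python3 -m handwheel '[{"dx":0,"dy":25,"dz":0,"wx":0,"wy":0.004,"wz":0},{"dx":0,"dy":55,"dz":0,"wx":0,"wy":0.004,"wz":0},{"dx":0,"dy":75,"dz":0,"wx":0,"wy":0.004,"wz":0},{"dx":0,"dy":83,"dz":0,"wx":0,"wy":0.004,"wz":0},{"dx":0,"dy":85,"dz":0,"wx":0,"wy":0.004,"wz":0},{"dx":0,"dy":85,"dz":0,"wx":0,"wy":0.004,"wz":0},{"dx":0,"dy":85,"dz":0,"wx":0,"wy":0.004,"wz":0},{"dx":0,"dy":85,"dz":0,"wx":0,"wy":0.004,"wz":0}]'
python3 -m handwheel '[{"dx":0,"dy":2,"dz":0,"wx":0,"wy":0,"wz":0},{"dx":0,"dy":4,"dz":0,"wx":0,"wy":0,"wz":0},{"dx":0,"dy":6,"dz":0,"wx":0,"wy":0,"wz":0},{"dx":0,"dy":6,"dz":0,"wx":0,"wy":0,"wz":0},{"dx":0,"dy":6,"dz":0,"wx":0,"wy":0,"wz":0}]'
```

```text
clock: 2.47
ee_pos: [0.5844, 0.1785, 0.1376]
tcp_rot: [[0.962, 0.003, 0.274], [-0.274, 0.0, 0.962], [0.003, -1.0, 0.001]]
ft_force: [0.3, 0.5, 0.2]
gripper_width: 0.005
clock: 2.88
ee_pos: [0.5831, 0.1783, 0.1297]
tcp_rot: [[0.962, -0.0, 0.274], [-0.274, -0.0, 0.962], [-0.0, -1.0, -0.0]]
ft_force: [0.3, -1.2, -0.7]
gripper_width: 0.005
```

```bash
python3 -m handwheel '[{"dx":0,"dy":1,"dz":0,"wx":0,"wy":0,"wz":0},{"dx":0,"dy":2,"dz":0,"wx":0,"wy":0,"wz":0},{"dx":0,"dy":2,"dz":0,"wx":0,"wy":0,"wz":0},{"dx":0,"dy":2,"dz":0,"wx":0,"wy":0,"wz":0}]'
python3 - <<'E'
from h import *
from workcell import grab_frame
import cv2
im=grab_frame("side")[:,:,::-1]
cv2.imwrite("pics/s4.png",cv2.resize(im[60:230,220:380],None,fx=3.5,fy=3.5,interpolation=cv2.INTER_CUBIC))
E
```

```text
clock: 3.22
ee_pos: [0.5832, 0.1783, 0.1277]
tcp_rot: [[0.962, -0.0, 0.274], [-0.274, -0.0, 0.962], [-0.0, -1.0, -0.0]]
ft_force: [0.5, -0.1, 0.7]
gripper_width: 0.003
```

View pics/s4.png

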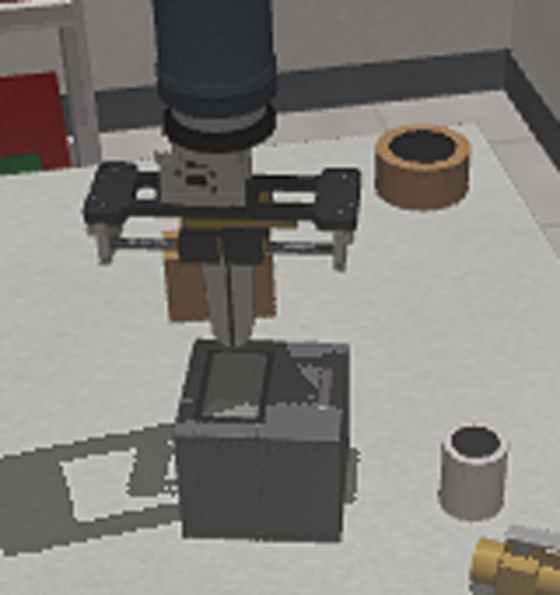

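Run:
```python
from h import *
for n in ["side","scene"]:
    c=camera_info(n);Ti=np.linalg.inv(c["pose"])
    for p in [(.5832,.1783,.109),(.5832,.1783,.1277),(.582,.1794,.114),(.582,.1794,.17)]:
        q=c["K"]@(Ti[:3]@np.array([*p,1]));print(n,p,q[:2]/q[2])
o,d=ray("side",(287,158.5))
for z in (.11,.13,.15,.17): print(onz("side",(287,158.5),z))
from workcell import grab_frame
import cv2
im=grab_frame("scene")[:,:,::-1]
cv2.imwrite("pics/sc4.png",cv2.resize(im[80:260,260:430],None,fx=3.3,fy=3.3,interpolation=cv2.INTER_CUBIC))
o=status.get_obs();print(o)
```

```text
side (0.5832, 0.1783, 0.109) [286.63036173 168.58371005]
side (0.5832, 0.1783, 0.1277) [286.26425418 162.96404824]
side (0.582, 0.1794, 0.114) [286.02647673 166.91338765]
side (0.582, 0.1794, 0.17) [284.88192357 149.60379052]
scene (0.5832, 0.1783, 0.109) [350.14561987 191.81203657]
scene (0.5832, 0.1783, 0.1277) [350.57571046 186.1892125 ]
scene (0.582, 0.1794, 0.114) [350.86296137 190.26570256]
scene (0.582, 0.1794, 0.17) [352.21273389 172.90696547]
[0.59159513 0.2226955  0.11      ]
[0.58803375 0.19480233 0.13      ]
[0.58447238 0.16690915 0.15      ]
[0.58091101 0.13901598 0.17      ]
{'clock': 3.3167, 'q': array([6.53441244e+00, 2.38768736e+01, 8.50157603e+01, 5.78231404e-04,
       7.11092133e+01, 2.24621777e+01]), 'joint_velocities': array([-0.11531424, -0.08291776,  0.00887485,  0.05107773, -0.03680899,
       -0.07122779]), 'joint_efforts': array([-1.85960533e-03, -5.13045001e+01, -2.71239066e+01,  7.38580758e-02,
       -1.40487123e-02, -4.17700494e-05]), 'ee_pos': array([0.58325523, 0.17833664, 0.12784619]), 'tcp_rot': array([[ 9.61607540e-01, -3.31172231e-05,  2.74428384e-01],
       [-2.74428384e-01,  5.81751286e-06,  9.61607541e-01],
       [-3.34422621e-05, -9.99999999e-01, -3.49414178e-06]]), 'ft_force': array([ 0.45080729, -0.05387339, -0.90197697]), 'ft_torque': array([-0.04336055,  0.04038671,  0.01718889]), 'gripper_width': 0.0048649611450729165}
```

View pics/sc4.png

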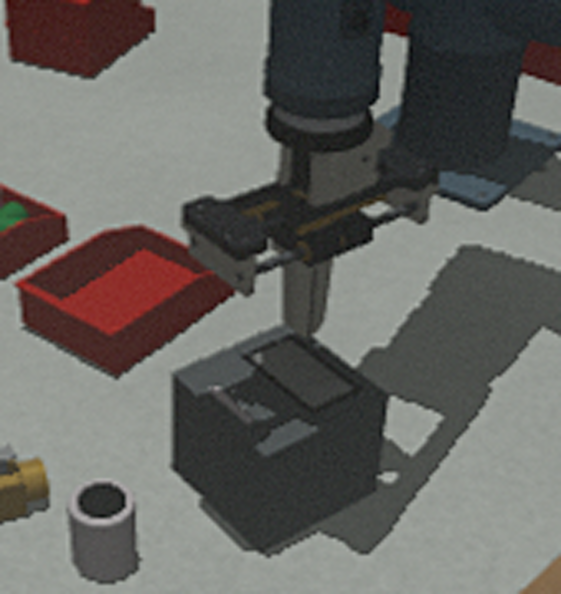

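Run:
```python
from h import *
import cv2
def tri(u,v):
    o1,d1=ray("side",u);o2,d2=ray("scene",v);d1/=np.linalg.norm(d1);d2/=np.linalg.norm(d2)
    s=np.linalg.lstsq(np.stack([d1,-d2],1),o2-o1,rcond=None)[0];a=o1+d1*s[0];b=o2+d2*s[1]
    print((a+b)/2,np.linalg.norm(a-b))
tri((287,158.5),(354,182.4))
R=np.array([[.4194,-.001,-.9078],[.9078,-.0014,.4194],[-.0017,-1,.0003]]);t=np.array([.2303,.4988,.197])
for n in("side","scene"):
  c=camera_info(n);Ti=np.linalg.inv(c["pose"])
  for p in ([.0465,.019,0],[-.0465,.019,0]):
    x=R@p+t;q=c["K"]@(Ti[:3]@np.array([*x,1]));print(n,x,q[:2]/q[2])
a=cv2.imread("pics/side0.png")[20:120,80:200];b=cv2.imread("pics/scene0.png")[60:170,480:620]
a=cv2.resize(a,None,fx=4,fy=4);b=cv2.resize(b,(400,400*110//140))
cv2.imwrite("pics/t1.png",a);cv2.imwrite("pics/t2.png",b)
```

```text
[0.58370489 0.18459111 0.14055585] 0.007701784487033731
side [0.2497831  0.5409861  0.17792095] [160.18092049  96.33829438]
side [0.2107789  0.4565607  0.17807905] [144.69828746 110.94634669]
scene [0.2497831  0.5409861  0.17792095] [539.22539572 163.77251719]
scene [0.2107789  0.4565607  0.17807905] [510.88803204 146.79298048]
```

View pics/t1.png

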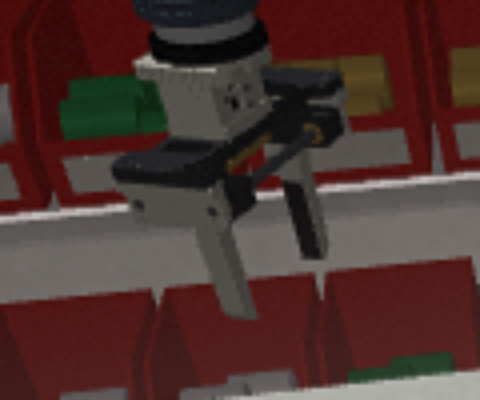

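View pics/t2.png

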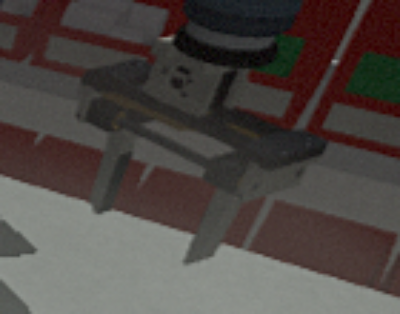

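In both views the fingertips are visibly above the pack, at about z 0.14 by triangulation. The stated offset would put them at 0.109. I won't rely on that nominal offset: I'll go down in small steps and use the contact force to calibrate.

```bash
python3 -m handwheel '[{"dx":0,"dy":5,"dz":0,"wx":0,"wy":0,"wz":0},{"dx":0,"dy":10,"dz":0,"wx":0,"wy":0,"wz":0},{"dx":0,"dy":14,"dz":0,"wx":0,"wy":0,"wz":0},{"dx":0,"dy":16,"dz":0,"wx":0,"wy":0,"wz":0},{"dx":0,"dy":16,"dz":0,"wx":0,"wy":0,"wz":0},{"dx":0,"dy":16,"dz":0,"wx":0,"wy":0,"wz":0}]'
python3 - <<'E'
from h import *
from workcell import grab_frame
import cv2
im=grab_frame("side")[:,:,::-1];im2=grab_frame("scene")[:,:,::-1]
a=cv2.resize(im[100:230,240:350],(393,464));b=cv2.resize(im2[130:260,290:400],(393,464))
cv2.imwrite("pics/s5.png",np.hstack([a,b]))
E
```

```text
clock: 3.82
ee_pos: [0.5831, 0.1783, 0.1115]
tcp_rot: [[0.962, -0.001, 0.274], [-0.274, -0.0, 0.962], [-0.001, -1.0, -0.0]]
ft_force: [0.0, 0.4, -0.6]
gripper_width: 0.006
```

View pics/s5.png

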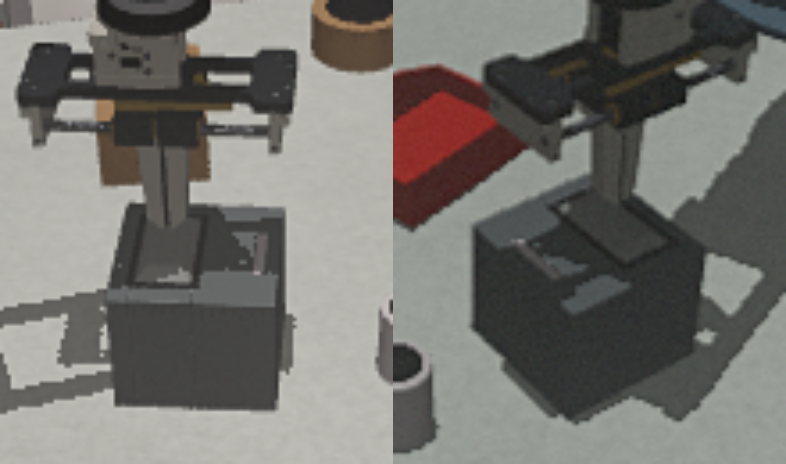

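The tips, at (168,226) in the left panel, are now just above the pack face, and there's still no force. I'll keep going in small steps.

```bash
python3 -m handwheel '[{"dx":0,"dy":2,"dz":0,"wx":0,"wy":0,"wz":0},{"dx":0,"dy":4,"dz":0,"wx":0,"wy":0,"wz":0},{"dx":0,"dy":6,"dz":0,"wx":0,"wy":0,"wz":0},{"dx":0,"dy":6,"dz":0,"wx":0,"wy":0,"wz":0}]'
python3 -m handwheel '[{"dx":0,"dy":1,"dz":0,"wx":0,"wy":0,"wz":0},{"dx":0,"dy":2,"dz":0,"wx":0,"wy":0,"wz":0},{"dx":0,"dy":2,"dz":0,"wx":0,"wy":0,"wz":0}]'
```

```text
clock: 4.25
ee_pos: [0.5829, 0.1783, 0.1053]
tcp_rot: [[0.962, -0.001, 0.274], [-0.274, -0.0, 0.962], [-0.001, -1.0, -0.0]]
ft_force: [0.2, -0.3, 0.2]
gripper_width: 0.011
clock: 4.5
ee_pos: [0.5831, 0.1783, 0.1036]
tcp_rot: [[0.962, -0.0, 0.274], [-0.274, -0.0, 0.962], [-0.0, -1.0, -0.0]]
ft_force: [0.1, 0.1, -0.3]
gripper_width: 0.004
```

```bash
python3 -m handwheel '[{"dx":0,"dy":1,"dz":0,"wx":0,"wy":0,"wz":0},{"dx":0,"dy":2,"dz":0,"wx":0,"wy":0,"wz":0},{"dx":0,"dy":2,"dz":0,"wx":0,"wy":0,"wz":0}]'
python3 -m handwheel '[{"dx":0,"dy":1,"dz":0,"wx":0,"wy":0,"wz":0},{"dx":0,"dy":2,"dz":0,"wx":0,"wy":0,"wz":0},{"dx":0,"dy":2,"dz":0,"wx":0,"wy":0,"wz":0}]'
python3 - <<'E'
from h import *
from workcell import grab_frame
import cv2
im=grab_frame("side")[:,:,::-1];im2=grab_frame("scene")[:,:,::-1]
a=cv2.resize(im[120:200,255:335],(390,390));b=cv2.resize(im2[140:220,310:390],(390,390))
cv2.imwrite("pics/s6.png",np.hstack([a,b]))
E
```

```text
clock: 4.75
ee_pos: [0.5831, 0.1783, 0.1016]
tcp_rot: [[0.962, -0.0, 0.274], [-0.274, -0.0, 0.962], [-0.0, -1.0, -0.0]]
ft_force: [-0.3, 0.8, 0.0]
gripper_width: 0.003
clock: 5.0
ee_pos: [0.5831, 0.1783, 0.0996]
tcp_rot: [[0.962, -0.0, 0.274], [-0.274, -0.0, 0.962], [-0.0, -1.0, -0.0]]
ft_force: [0.2, -0.3, -0.1]
gripper_width: 0.005
```

View pics/s6.png

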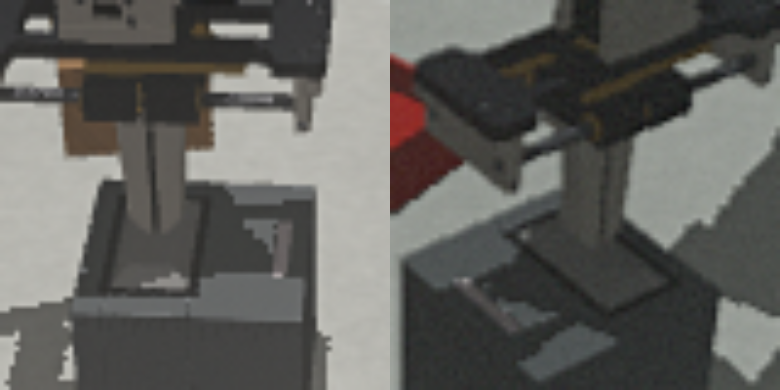

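```bash
for i in 1 ; do python3 -m handwheel '[{"dx":0,"dy":1,"dz":0,"wx":0,"wy":0,"wz":0},{"dx":0,"dy":1,"dz":0,"wx":0,"wy":0,"wz":0},{"dx":0,"dy":1,"dz":0,"wx":0,"wy":0,"wz":0}]'
python3 -m handwheel '[{"dx":0,"dy":1,"dz":0,"wx":0,"wy":0,"wz":0},{"dx":0,"dy":2,"dz":0,"wx":0,"wy":0,"wz":0},{"dx":0,"dy":2,"dz":0,"wx":0,"wy":0,"wz":0}]'
python3 -m handwheel '[{"dx":0,"dy":1,"dz":0,"wx":0,"wy":0,"wz":0},{"dx":0,"dy":2,"dz":0,"wx":0,"wy":0,"wz":0},{"dx":0,"dy":2,"dz":0,"wx":0,"wy":0,"wz":0}]'; done
```

```text
clock: 5.35
ee_pos: [0.5832, 0.1783, 0.0988]
tcp_rot: [[0.962, -0.0, 0.274], [-0.274, -0.0, 0.962], [-0.0, -1.0, -0.0]]
ft_force: [-1.0, 0.5, -0.6]
gripper_width: 0.006
clock: 5.6
ee_pos: [0.5831, 0.1783, 0.0966]
tcp_rot: [[0.962, -0.0, 0.274], [-0.274, -0.0, 0.962], [-0.0, -1.0, -0.0]]
ft_force: [-0.5, 0.4, 0.1]
gripper_width: 0.009
clock: 5.85
ee_pos: [0.5831, 0.1783, 0.0946]
tcp_rot: [[0.962, -0.0, 0.274], [-0.274, -0.0, 0.962], [-0.0, -1.0, -0.0]]
ft_force: [-0.2, 0.2, 0.6]
gripper_width: 0.009
```

```bash
python3 -m handwheel '[{"dx":0,"dy":1,"dz":0,"wx":0,"wy":0,"wz":0},{"dx":0,"dy":1,"dz":0,"wx":0,"wy":0,"wz":0},{"dx":0,"dy":1,"dz":0,"wx":0,"wy":0,"wz":0}]'
python3 -m handwheel '[{"dx":0,"dy":1,"dz":0,"wx":0,"wy":0,"wz":0},{"dx":0,"dy":1,"dz":0,"wx":0,"wy":0,"wz":0},{"dx":0,"dy":1,"dz":0,"wx":0,"wy":0,"wz":0}]'
python3 - <<'E'
from h import *
from workcell import grab_frame
import cv2
im=grab_frame("side")[:,:,::-1];im2=grab_frame("scene")[:,:,::-1]
a=cv2.resize(im[120:200,255:335],(390,390));b=cv2.resize(im2[140:220,310:390],(390,390))
cv2.imwrite("pics/s7.png",np.hstack([a,b]))
E
```

```text
clock: 6.1
ee_pos: [0.5833, 0.1783, 0.0939]
tcp_rot: [[0.962, 0.0, 0.274], [-0.274, 0.0, 0.962], [0.0, -1.0, 0.0]]
ft_force: [0.3, 0.3, 0.2]
gripper_width: 0.007
clock: 6.35
ee_pos: [0.5834, 0.1784, 0.0934]
tcp_rot: [[0.962, 0.001, 0.274], [-0.274, 0.0, 0.962], [0.001, -1.0, 0.0]]
ft_force: [-0.9, -0.2, 4.8]
gripper_width: 0.002
```

View pics/s7.png

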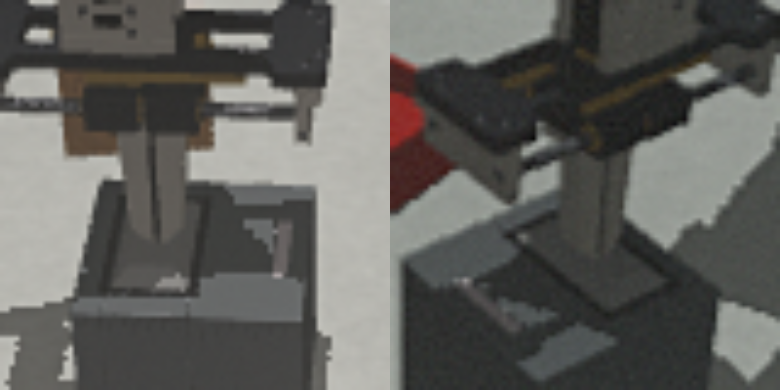

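Contact: the upward force reached 4.8 N at a reported TCP z of about 0.0935. I'll press about 6 mm further.

```bash
python3 -m handwheel '[{"dx":0,"dy":2,"dz":0,"wx":0,"wy":0,"wz":0},{"dx":0,"dy":4,"dz":0,"wx":0,"wy":0,"wz":0},{"dx":0,"dy":5,"dz":0,"wx":0,"wy":0,"wz":0},{"dx":0,"dy":5,"dz":0,"wx":0,"wy":0,"wz":0},{"dx":0,"dy":5,"dz":0,"wx":0,"wy":0,"wz":0}]'
python3 -m handwheel '[{"dx":0,"dy":1,"dz":0,"wx":0,"wy":0,"wz":0},{"dx":0,"dy":1,"dz":0,"wx":0,"wy":0,"wz":0},{"dx":0,"dy":1,"dz":0,"wx":0,"wy":0,"wz":0}]'
```

```text
clock: 6.87
ee_pos: [0.5834, 0.1783, 0.0882]
tcp_rot: [[0.962, 0.0, 0.274], [-0.274, 0.0, 0.962], [0.0, -1.0, 0.0]]
ft_force: [-1.9, -0.2, 4.7]
gripper_width: 0.003
clock: 7.12
ee_pos: [0.5834, 0.1783, 0.0872]
tcp_rot: [[0.962, 0.0, 0.274], [-0.274, -0.0, 0.962], [0.0, -1.0, 0.0]]
ft_force: [-0.8, -0.6, 5.5]
gripper_width: 0.003
```

```bash
python3 -m handwheel '[{"dx":0,"dy":-15,"dz":0,"wx":0,"wy":0,"wz":0},{"dx":0,"dy":-45,"dz":0,"wx":0,"wy":0,"wz":0},{"dx":0,"dy":-75,"dz":0,"wx":0,"wy":0,"wz":0},{"dx":0,"dy":-90,"dz":0,"wx":0,"wy":0,"wz":0},{"dx":0,"dy":-95,"dz":0,"wx":0,"wy":0,"wz":0},{"dx":0,"dy":-95,"dz":0,"wx":0,"wy":0,"wz":0},{"dx":0,"dy":-95,"dz":0,"wx":0,"wy":0,"wz":0}]'
python3 -m handwheel '[{"dx":0,"dy":0,"dz":0,"wx":0,"wy":0,"wz":0},{"dx":0,"dy":0,"dz":0,"wx":0,"wy":0,"wz":0},{"dx":0,"dy":0,"dz":0,"wx":0,"wy":0,"wz":0},{"dx":0,"dy":0,"dz":0,"wx":0,"wy":0,"wz":0},{"dx":0,"dy":0,"dz":0,"wx":0,"wy":0,"wz":0},{"dx":0,"dy":0,"dz":0,"wx":0,"wy":0,"wz":0},{"dx":0,"dy":0,"dz":0,"wx":0,"wy":0,"wz":0},{"dx":0,"dy":0,"dz":0,"wx":0,"wy":0,"wz":0}]' -1
python3 - <<'E'
from h import *
from workcell import grab_frame
import cv2
im=grab_frame("side")[:,:,::-1];im2=grab_frame("scene")[:,:,::-1]
a=cv2.resize(im[50:220,230:340],(388,600));b=cv2.resize(im2[80:250,290:400],(388,600))
cv2.imwrite("pics/s8.png",np.hstack([a,b]))
np.save("wp.npy",camera_info("wrist")["pose"]);go([.582,.1794,.2],-.277)
cv2.imwrite("pics/w8.png",grab_frame("wrist")[:,:,::-1])
E
```

```text
clock: 7.7
ee_pos: [0.5826, 0.1782, 0.1806]
tcp_rot: [[0.962, -0.002, 0.274], [-0.274, -0.0, 0.962], [-0.001, -1.0, -0.001]]
ft_force: [-0.2, -1.2, 0.1]
gripper_width: 0.007
clock: 8.37
ee_pos: [0.5832, 0.1783, 0.1819]
tcp_rot: [[0.962, 0.0, 0.274], [-0.274, -0.0, 0.962], [0.0, -1.0, 0.0]]
ft_force: [0.3, -0.0, -0.3]
gripper_width: 0.527
shift mm [ -1.5 -18.1   0.7] rot [-0.     -0.001   0.0001] t 8.4667 F [0.2 0.  0.2] P [0.5833 0.1783 0.1819]
```

View pics/s8.png

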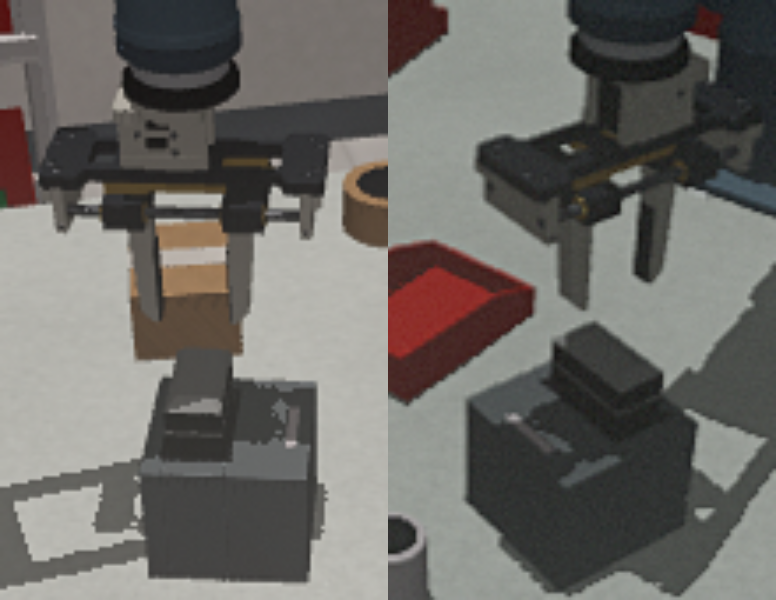

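View pics/w8.png

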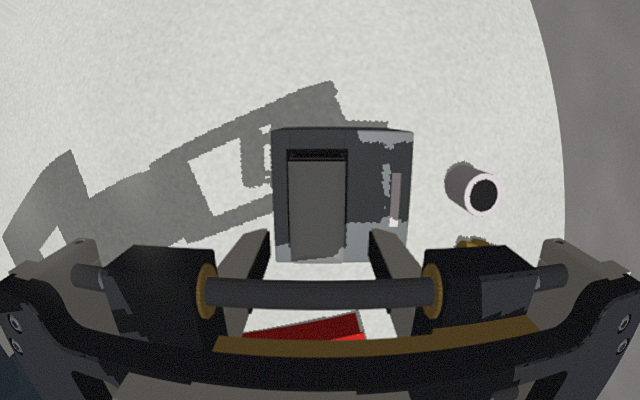

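The pack has sprung up and stands clear in both views (left panel (195,400), right panel (605,370)). In the wrist view it's centred between the fingers, with its face at columns 289–347 and the finger midpoint at 318. Next I go down and grasp, keeping the tips about 7 mm above the charger top.

```bash
python3 -m handwheel '[{"dx":-0.5,"dy":25,"dz":0.7,"wx":0,"wy":0,"wz":0},{"dx":-0.5,"dy":50,"dz":0.7,"wx":0,"wy":0,"wz":0},{"dx":-0.5,"dy":70,"dz":0.7,"wx":0,"wy":0,"wz":0},{"dx":-0.5,"dy":83,"dz":0.7,"wx":0,"wy":0,"wz":0},{"dx":-0.5,"dy":88,"dz":0.7,"wx":0,"wy":0,"wz":0},{"dx":-0.5,"dy":89,"dz":0.7,"wx":0,"wy":0,"wz":0},{"dx":-0.5,"dy":89,"dz":0.7,"wx":0,"wy":0,"wz":0},{"dx":-0.5,"dy":89,"dz":0.7,"wx":0,"wy":0,"wz":0}]' -1
python3 - <<'E'
from h import *
from workcell import grab_frame
import cv2
im=grab_frame("side")[:,:,::-1];im2=grab_frame("scene")[:,:,::-1]
a=cv2.resize(im[50:220,230:340],(388,600));b=cv2.resize(im2[80:250,290:400],(388,600))
cv2.imwrite("pics/s9.png",np.hstack([a,b]))
E
```

```text
clock: 9.18
ee_pos: [0.5839, 0.1793, 0.094]
tcp_rot: [[0.962, 0.002, 0.274], [-0.274, 0.0, 0.962], [0.002, -1.0, 0.001]]
ft_force: [-0.3, -0.3, 0.7]
gripper_width: 1.001
```

View pics/s9.png

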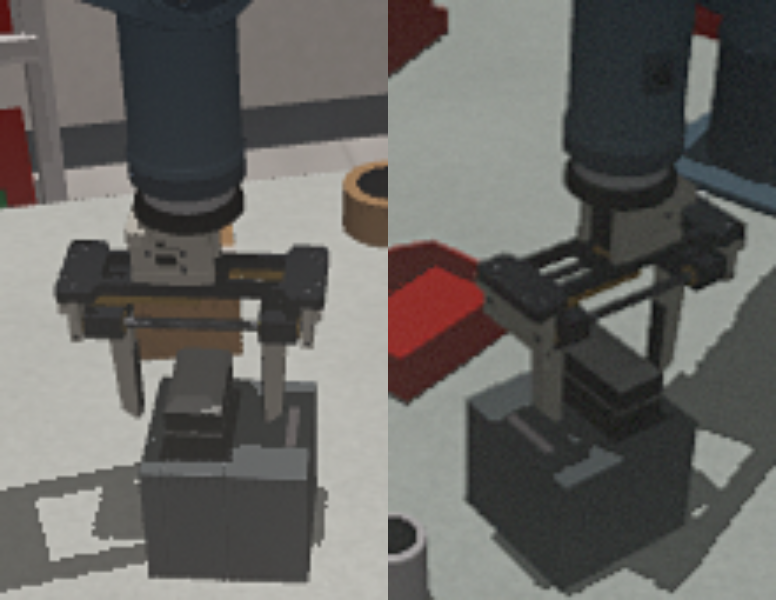

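The fingers straddle the pack, with the tips just above the charger top at left panel (135,412) and (275,415). Closing now.

```bash
python3 -m handwheel '[{"dx":0,"dy":0,"dz":0,"wx":0,"wy":0,"wz":0},{"dx":0,"dy":0,"dz":0,"wx":0,"wy":0,"wz":0},{"dx":0,"dy":0,"dz":0,"wx":0,"wy":0,"wz":0},{"dx":0,"dy":0,"dz":0,"wx":0,"wy":0,"wz":0},{"dx":0,"dy":0,"dz":0,"wx":0,"wy":0,"wz":0},{"dx":0,"dy":0,"dz":0,"wx":0,"wy":0,"wz":0},{"dx":0,"dy":0,"dz":0,"wx":0,"wy":0,"wz":0},{"dx":0,"dy":0,"dz":0,"wx":0,"wy":0,"wz":0},{"dx":0,"dy":0,"dz":0,"wx":0,"wy":0,"wz":0},{"dx":0,"dy":0,"dz":0,"wx":0,"wy":0,"wz":0},{"dx":0,"dy":0,"dz":0,"wx":0,"wy":0,"wz":0},{"dx":0,"dy":0,"dz":0,"wx":0,"wy":0,"wz":0}]' 1
python3 -m handwheel '[{"dx":0,"dy":-3,"dz":0,"wx":0,"wy":0,"wz":0},{"dx":0,"dy":-8,"dz":0,"wx":0,"wy":0,"wz":0},{"dx":0,"dy":-15,"dz":0,"wx":0,"wy":0,"wz":0},{"dx":0,"dy":-20,"dz":0,"wx":0,"wy":0,"wz":0},{"dx":0,"dy":-20,"dz":0,"wx":0,"wy":0,"wz":0},{"dx":0,"dy":-20,"dz":0,"wx":0,"wy":0,"wz":0}]'
python3 - <<'E'
from h import *
from workcell import grab_frame
import cv2
im=grab_frame("side")[:,:,::-1];im2=grab_frame("scene")[:,:,::-1]
a=cv2.resize(im[50:220,230:340],(388,600));b=cv2.resize(im2[80:250,290:400],(388,600))
cv2.imwrite("pics/s10.png",np.hstack([a,b]))
E
```

```text
clock: 10.28
ee_pos: [0.5828, 0.1792, 0.0928]
tcp_rot: [[0.962, -0.0, 0.274], [-0.274, 0.0, 0.962], [-0.0, -1.0, -0.0]]
ft_force: [-0.6, 0.5, -0.7]
gripper_width: 0.45
clock: 10.78
ee_pos: [0.5834, 0.1792, 0.1136]
tcp_rot: [[0.962, 0.001, 0.274], [-0.274, 0.0, 0.962], [0.001, -1.0, 0.0]]
ft_force: [-0.1, -0.3, -2.6]
gripper_width: 0.45
```

View pics/s10.png

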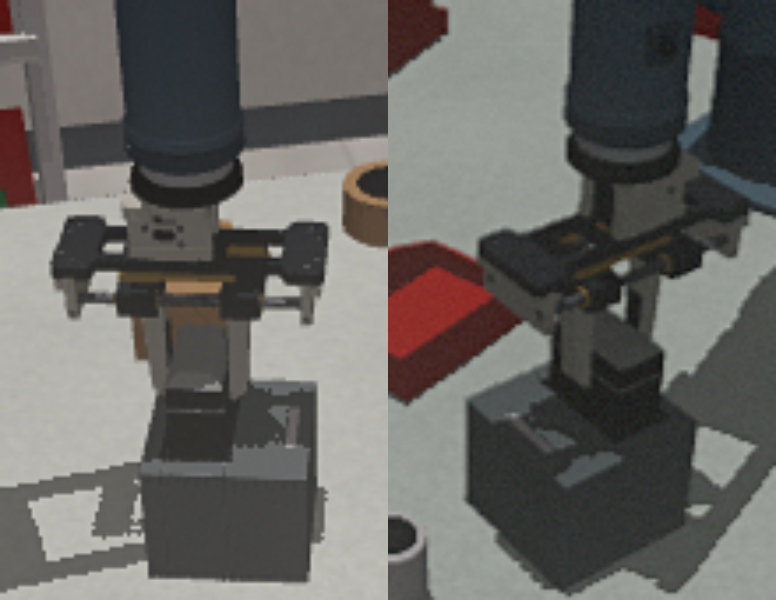

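The pack is held: the opening is 42 mm and the weight about 2.6 N. Lifting it clear of the charger.

```bash
python3 -m handwheel '[{"dx":0,"dy":-10,"dz":0,"wx":0,"wy":0,"wz":0},{"dx":0,"dy":-25,"dz":0,"wx":0,"wy":0,"wz":0},{"dx":0,"dy":-45,"dz":0,"wx":0,"wy":0,"wz":0},{"dx":0,"dy":-58,"dz":0,"wx":0,"wy":0,"wz":0},{"dx":0,"dy":-65,"dz":0,"wx":0,"wy":0,"wz":0},{"dx":0,"dy":-65,"dz":0,"wx":0,"wy":0,"wz":0},{"dx":0,"dy":-65,"dz":0,"wx":0,"wy":0,"wz":0}]'
python3 - <<'E'
from h import *
go([.491,-.084,.178],-.024)
from workcell import grab_frame
import cv2
im=grab_frame("side")[:,:,::-1];im2=grab_frame("scene")[:,:,::-1]
a=cv2.resize(im[50:220,230:340],(388,600));b=cv2.resize(im2[80:250,290:400],(388,600))
cv2.imwrite("pics/s11.png",np.hstack([a,b]))
E
```

```text
clock: 11.47
ee_pos: [0.5829, 0.1791, 0.1779]
tcp_rot: [[0.962, 0.0, 0.274], [-0.274, 0.0, 0.962], [0.0, -1.0, 0.0]]
ft_force: [0.2, 1.0, -2.4]
gripper_width: 0.452
shift mm [-1.620e+01 -1.000e-01 -2.782e+02] rot [-1.00e-04 -2.54e-01  3.00e-04] t 11.4667 F [ 0.2  1.  -2.4] P [0.5829 0.1791 0.1779]
```

View pics/s11.png

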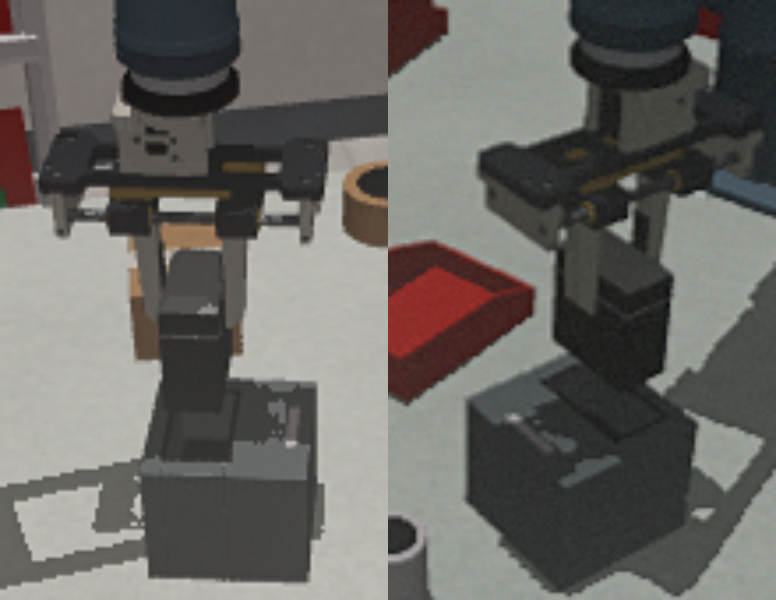

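The pack is out of the bay, upright and well clear. Now carrying it to the bin.

```bash
python3 -m handwheel '[{"dx":0,"dy":0,"dz":-8,"wx":0,"wy":-0.01,"wz":0},{"dx":-1,"dy":0,"dz":-25,"wx":0,"wy":-0.03,"wz":0},{"dx":-3,"dy":0,"dz":-52,"wx":0,"wy":-0.05,"wz":0},{"dx":-5,"dy":0,"dz":-85,"wx":0,"wy":-0.08,"wz":0},{"dx":-7,"dy":0,"dz":-120,"wx":0,"wy":-0.11,"wz":0},{"dx":-9,"dy":0,"dz":-155,"wx":0,"wy":-0.14,"wz":0},{"dx":-11,"dy":0,"dz":-190,"wx":0,"wy":-0.17,"wz":0},{"dx":-13,"dy":0,"dz":-222,"wx":0,"wy":-0.2,"wz":0},{"dx":-15,"dy":0,"dz":-248,"wx":0,"wy":-0.23,"wz":0},{"dx":-16,"dy":0,"dz":-266,"wx":0,"wy":-0.245,"wz":0},{"dx":-16,"dy":0,"dz":-275,"wx":0,"wy":-0.254,"wz":0},{"dx":-16,"dy":0,"dz":-278,"wx":0,"wy":-0.254,"wz":0}]'
python3 -m handwheel '[{"dx":0,"dy":0,"dz":0,"wx":0,"wy":0,"wz":0},{"dx":0,"dy":0,"dz":0,"wx":0,"wy":0,"wz":0},{"dx":0,"dy":0,"dz":0,"wx":0,"wy":0,"wz":0},{"dx":0,"dy":0,"dz":0,"wx":0,"wy":0,"wz":0}]'
python3 - <<'E'
from h import *
go([.491,-.084,.178],-.024)
from workcell import grab_frame
import cv2
im=grab_frame("side")[:,:,::-1];im2=grab_frame("scene")[:,:,::-1]
a=cv2.resize(im[130:330,200:330],(390,600));b=cv2.resize(im2[60:230,230:341],(390,600))
cv2.imwrite("pics/s12.png",np.hstack([a,b]))
E
```

```text
clock: 12.57
ee_pos: [0.49, -0.0857, 0.1772]
tcp_rot: [[1.0, -0.001, 0.026], [-0.026, -0.0, 1.0], [-0.001, -1.0, -0.0]]
ft_force: [-0.4, 0.1, -3.0]
gripper_width: 0.449
clock: 12.9
ee_pos: [0.4914, -0.083, 0.1777]
tcp_rot: [[1.0, -0.0, 0.023], [-0.023, 0.0, 1.0], [-0.0, -1.0, 0.0]]
ft_force: [-0.5, 0.4, -2.9]
gripper_width: 0.448
shift mm [-0.4 -0.3 -1. ] rot [-0.0003  0.0012 -0.0002] t 12.9 F [-0.5  0.4 -2.9] P [ 0.4914 -0.083   0.1777]
```

View pics/s12.png

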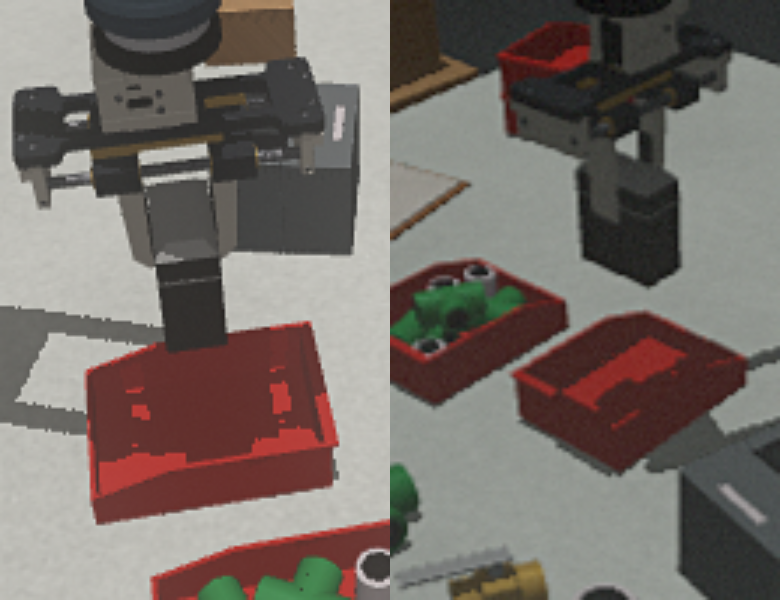

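The pack hangs above the bin in both views. I'll lower it 115 mm and then check.

```bash
python3 -m handwheel '[{"dx":0,"dy":8,"dz":0,"wx":0,"wy":0,"wz":0},{"dx":0,"dy":22,"dz":0,"wx":0,"wy":0,"wz":0},{"dx":0,"dy":40,"dz":0,"wx":0,"wy":0,"wz":0},{"dx":0,"dy":60,"dz":-1,"wx":0,"wy":0,"wz":0},{"dx":0,"dy":80,"dz":-1,"wx":0,"wy":0,"wz":0},{"dx":0,"dy":97,"dz":-1,"wx":0,"wy":0,"wz":0},{"dx":0,"dy":108,"dz":-1,"wx":0,"wy":0,"wz":0},{"dx":0,"dy":114,"dz":-1,"wx":0,"wy":0,"wz":0},{"dx":0,"dy":115,"dz":-1,"wx":0,"wy":0,"wz":0},{"dx":0,"dy":115,"dz":-1,"wx":0,"wy":0,"wz":0},{"dx":0,"dy":115,"dz":-1,"wx":0,"wy":0,"wz":0}]'
python3 - <<'E'
from h import *
from workcell import grab_frame
import cv2
im=grab_frame("side")[:,:,::-1];im2=grab_frame("scene")[:,:,::-1]
a=cv2.resize(im[130:330,200:330],(390,600));b=cv2.resize(im2[60:230,230:341],(390,600))
cv2.imwrite("pics/s13.png",np.hstack([a,b]))
E
```

```text
clock: 13.92
ee_pos: [0.4919, -0.0849, 0.0634]
tcp_rot: [[1.0, 0.001, 0.024], [-0.024, -0.0, 1.0], [0.001, -1.0, -0.0]]
ft_force: [-0.0, -1.4, -2.5]
gripper_width: 0.45
```

View pics/s13.png

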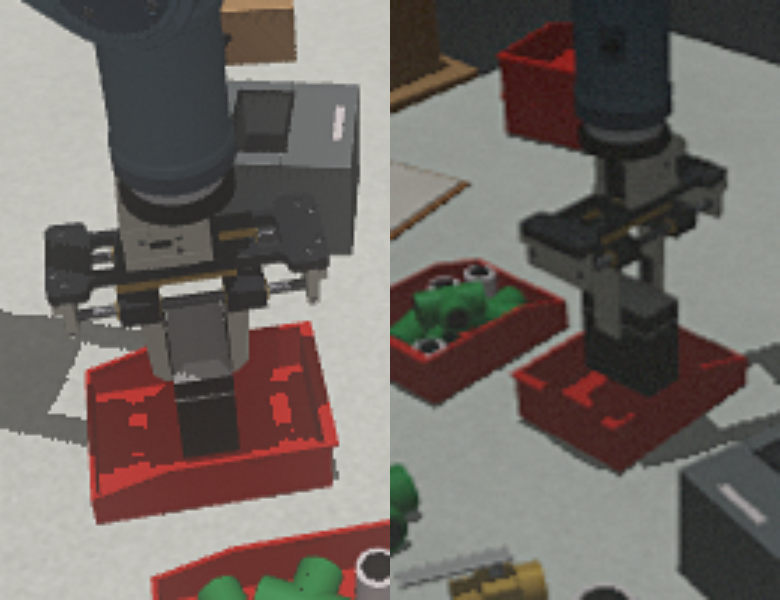

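It's inside the bin walls and centred, with about 26 mm still to go. I'll go 21 mm, then creep until it touches.

```bash
python3 -m handwheel '[{"dx":0,"dy":4,"dz":0,"wx":0,"wy":0,"wz":0},{"dx":0,"dy":10,"dz":0,"wx":0,"wy":0,"wz":0},{"dx":0,"dy":16,"dz":0,"wx":0,"wy":0,"wz":0},{"dx":0,"dy":20,"dz":0,"wx":0,"wy":0,"wz":0},{"dx":0,"dy":21,"dz":0,"wx":0,"wy":0,"wz":0},{"dx":0,"dy":21,"dz":0,"wx":0,"wy":0,"wz":0},{"dx":0,"dy":21,"dz":0,"wx":0,"wy":0,"wz":0},{"dx":0,"dy":21,"dz":0,"wx":0,"wy":0,"wz":0}]'
python3 -m handwheel '[{"dx":0,"dy":1,"dz":0,"wx":0,"wy":0,"wz":0},{"dx":0,"dy":2,"dz":0,"wx":0,"wy":0,"wz":0},{"dx":0,"dy":2,"dz":0,"wx":0,"wy":0,"wz":0},{"dx":0,"dy":2,"dz":0,"wx":0,"wy":0,"wz":0}]'
python3 -m handwheel '[{"dx":0,"dy":1,"dz":0,"wx":0,"wy":0,"wz":0},{"dx":0,"dy":1,"dz":0,"wx":0,"wy":0,"wz":0},{"dx":0,"dy":1,"dz":0,"wx":0,"wy":0,"wz":0}]'
python3 -m handwheel '[{"dx":0,"dy":1,"dz":0,"wx":0,"wy":0,"wz":0},{"dx":0,"dy":1,"dz":0,"wx":0,"wy":0,"wz":0},{"dx":0,"dy":1,"dz":0,"wx":0,"wy":0,"wz":0}]'
```

```text
clock: 14.68
ee_pos: [0.4914, -0.0849, 0.042]
tcp_rot: [[1.0, 0.0, 0.024], [-0.024, -0.0, 1.0], [0.0, -1.0, -0.0]]
ft_force: [-0.6, -0.5, -2.1]
gripper_width: 0.453
clock: 15.02
ee_pos: [0.4912, -0.0848, 0.0399]
tcp_rot: [[1.0, -0.0, 0.024], [-0.024, -0.0, 1.0], [-0.0, -1.0, -0.0]]
ft_force: [-0.0, 0.0, -2.7]
gripper_width: 0.453
clock: 15.27
ee_pos: [0.4912, -0.0848, 0.0388]
tcp_rot: [[1.0, -0.0, 0.024], [-0.024, 0.0, 1.0], [-0.0, -1.0, 0.0]]
ft_force: [-0.2, -0.9, -2.2]
gripper_width: 0.453
clock: 15.52
ee_pos: [0.4912, -0.0848, 0.0378]
tcp_rot: [[1.0, -0.0, 0.024], [-0.024, 0.0, 1.0], [-0.0, -1.0, 0.0]]
ft_force: [0.1, 0.0, -1.7]
gripper_width: 0.454
```

```bash
python3 -m handwheel '[{"dx":0,"dy":1,"dz":0,"wx":0,"wy":0,"wz":0},{"dx":0,"dy":1,"dz":0,"wx":0,"wy":0,"wz":0},{"dx":0,"dy":1,"dz":0,"wx":0,"wy":0,"wz":0}]'
python3 -m handwheel '[{"dx":0,"dy":0.5,"dz":0,"wx":0,"wy":0,"wz":0},{"dx":0,"dy":0.5,"dz":0,"wx":0,"wy":0,"wz":0},{"dx":0,"dy":0.5,"dz":0,"wx":0,"wy":0,"wz":0}]'
```

```text
clock: 15.77
ee_pos: [0.4912, -0.0848, 0.0368]
tcp_rot: [[1.0, -0.0, 0.024], [-0.024, 0.0, 1.0], [-0.0, -1.0, 0.0]]
ft_force: [0.0, 0.1, -2.2]
gripper_width: 0.45
clock: 16.02
ee_pos: [0.4912, -0.0848, 0.0367]
tcp_rot: [[1.0, 0.0, 0.024], [-0.024, -0.0, 1.0], [0.0, -1.0, -0.0]]
ft_force: [-3.0, 0.6, 4.2]
gripper_width: 0.448
```

Touchdown: the force went from -2.2 to +4.2 N at the predicted height of 0.0367. Now I release, back off straight up and look.

```bash
python3 -m handwheel '[{"dx":0,"dy":0,"dz":0,"wx":0,"wy":0,"wz":0},{"dx":0,"dy":0,"dz":0,"wx":0,"wy":0,"wz":0},{"dx":0,"dy":0,"dz":0,"wx":0,"wy":0,"wz":0},{"dx":0,"dy":0,"dz":0,"wx":0,"wy":0,"wz":0},{"dx":0,"dy":0,"dz":0,"wx":0,"wy":0,"wz":0},{"dx":0,"dy":0,"dz":0,"wx":0,"wy":0,"wz":0},{"dx":0,"dy":0,"dz":0,"wx":0,"wy":0,"wz":0},{"dx":0,"dy":0,"dz":0,"wx":0,"wy":0,"wz":0}]' -1
python3 -m handwheel '[{"dx":0,"dy":-8,"dz":0,"wx":0,"wy":0,"wz":0},{"dx":0,"dy":-20,"dz":0,"wx":0,"wy":0,"wz":0},{"dx":0,"dy":-40,"dz":0,"wx":0,"wy":0,"wz":0},{"dx":0,"dy":-65,"dz":0,"wx":0,"wy":0,"wz":0},{"dx":0,"dy":-90,"dz":0,"wx":0,"wy":0,"wz":0},{"dx":0,"dy":-115,"dz":0,"wx":0,"wy":0,"wz":0},{"dx":0,"dy":-140,"dz":0,"wx":0,"wy":0,"wz":0},{"dx":0,"dy":-155,"dz":0,"wx":0,"wy":0,"wz":0},{"dx":0,"dy":-160,"dz":0,"wx":0,"wy":0,"wz":0},{"dx":0,"dy":-160,"dz":0,"wx":0,"wy":0,"wz":0},{"dx":0,"dy":-160,"dz":0,"wx":0,"wy":0,"wz":0},{"dx":0,"dy":-160,"dz":0,"wx":0,"wy":0,"wz":0}]'
python3 - <<'E'
from h import *
from workcell import grab_frame
import cv2
im=grab_frame("side")[:,:,::-1];im2=grab_frame("scene")[:,:,::-1]
cv2.imwrite("pics/side14.png",im)
a=cv2.resize(im[130:330,200:330],(390,600));b=cv2.resize(im2[60:230,230:341],(390,600))
cv2.imwrite("pics/s14.png",np.hstack([a,b]))
E
```

```text
clock: 16.68
ee_pos: [0.4913, -0.0848, 0.0363]
tcp_rot: [[1.0, -0.0, 0.024], [-0.024, 0.0, 1.0], [-0.0, -1.0, 0.0]]
ft_force: [0.1, -0.4, -0.3]
gripper_width: 0.971
clock: 17.68
ee_pos: [0.4904, -0.0845, 0.1951]
tcp_rot: [[1.0, -0.002, 0.024], [-0.024, 0.001, 1.0], [-0.002, -1.0, 0.001]]
ft_force: [0.2, 0.1, -0.3]
gripper_width: 1.0
```

View pics/s14.png

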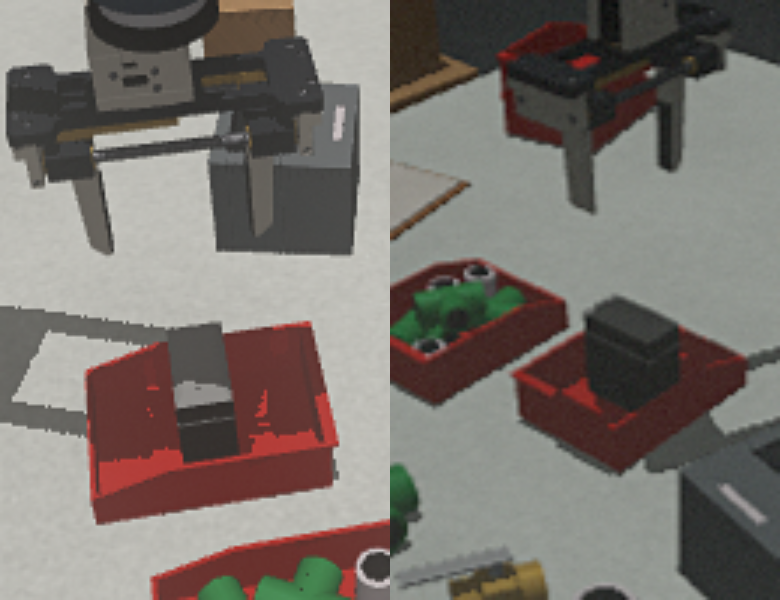

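View pics/side14.png

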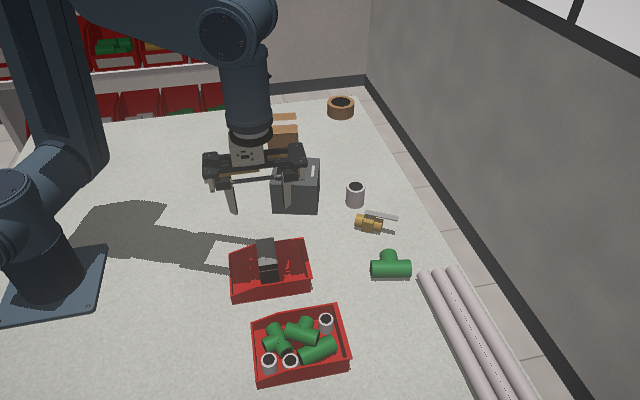

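The pack stands upright in the middle of the empty bin (side view (266,260)), and the gripper is well clear. The tee (390,265), valve (372,222) and coupling (355,194) are where they were, and so is the visible part of the carton (283,120). Handing in.

```bash
python3 -c "
from workcell import ticket,status
print(ticket.job_done(), status.get_obs()['clock'])"
```

```text
the job is handed in; nothing more can be done
the job is handed in; nothing more can be done
```

The job is done and handed in at about 18 s on the robot's clock. I pressed the pack down about 6 mm with about 5 N, the catch let go and it sprang up. I then gripped it across its 42 mm side, lifted it out and set it down in the middle of the empty red bin.

**Last checks:**
- **Pack:** both camera views show it upright on the bin floor with the gripper well clear. Touchdown was felt at the predicted height, and the force dropped to about zero after release.
- **Other things:** the tee, valve and coupling look unmoved in the side view. The carton was partly hidden behind the arm in that view, and the arm never went near it.

**One disagreement:** the fingertips were about 39 mm higher than the reported tool height and the stated 19 mm fingertip offset imply. I measured the offset from the contact with the pack and used that for the grasp and the placing. The floor contact then came where that predicted.

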